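# Free and lock the jam nut of a leaning set screw on a tube rotator

## Task

On the rotator stand, the big hex jam nut on the leaning set screw cannot seat because a transit key is stuck in the slot under it: take the drift from the steel tray and push the key out from behind, through the round access hole in the side plate, as far as it will go. Lay the drift back flat in its tray, and only with the key out run the jam nut down (clockwise seen from the screw's free end) until it is hard against the boss. Leave the bottle, the jar and the tip box where they stand, and let go of everything.

Things in the scene. Friction and masses are not known exactly. Their poses are not given: they have to be found in the camera images.
- stand: Fixed white stand of the tube rotator: base plate 230 x 170 x 12 mm (local x -110..120 mm, y -90..80 mm), a post and a low gear housing (up to 75 mm high, local x 60..116 mm, y -60..40 mm). Origin on the bench under the set screw's foot, z up, x pointing roughly back to the robot. Does not move.
- head: Fixed aluminium boss leaning 30 degrees, 74 x 74 mm (x, y -37..37). Origin: middle of its seating face (z = 0), on the set screw's axis, 120 mm above the bench. z runs along the screw out of the boss (up, leaning to the stand's -x, 30 degrees off vertical); y is level, along the slot towards the side plate; x points up the slope. Screw 30 mm in diameter, free end at z = 56 mm.
- slot (a point): Middle of the slot's floor in the boss (24, 0, -16 mm in the head's frame, same axes). The slot is straight, 20 mm wide (x), 16 mm deep, runs right across the boss along y, open at the top and both ends; the key sits in it.
- hole (a point): Centre of the outer mouth of the round access hole (21 mm in diameter, along y, in line with the slot), at 24, 74, -6 mm in the head's frame, same axes. The drift enters towards -y. The hole is in the fixed side plate, 8 mm thick (head y 66..74 mm), x -42..42 mm, top edge at z = 9 mm.
- key (a joint): Travel of the transit key along its slot, m: 0 = stuck under the nut, 0.060 = pushed out to its stop (it stays captive there). Moves to the head's -y, needs about 6 N, stays where left. Dark steel bar 16 (x) x 60 (y) x 19 mm high, its top 4 mm above the seating face, in the nut's way until pushed out; at 0 its ends are at head y -32 and 28 mm.
- key_tail (a point): Middle of the key's rear end face, the one to push on, facing the access hole; at travel 0 it is at 24, 28, -6 mm in the head's frame, moves to -y with the key; same axes as the head.
- nut (a joint): Turn of the jam nut, rad: 0 = highest (underside 6.6 mm above the seating face), 3.456 = hard against the boss; grows clockwise seen from the screw's free end (right-hand turn about the head's -z). Coarse thread: 12 mm down per full turn. Light friction (about 0.12 N m); it stays where left.
- nut_mid (a point): Middle of the jam nut, on the screw's axis, 18 mm above its underside. Plain steel hex, 50 mm across flats, 58 mm across corners, 36 mm high, two of its flats facing this frame's +y and -y (the others every 60 degrees about z); z as the head's z. The frame turns and sinks with the nut.
- drift: Loose steel drift (push rod), 195 mm long, 0.34 kg: square handle 22 x 22 x 75 mm, origin at the handle's middle, x along the drift to the pin's tip, and a round pin 10 mm in diameter and 120 mm long on the handle's +x end. The mass centre is 20 mm from the origin towards the tip. Starts lying flat in the tray, pin towards the tray's +y.
- drift_tip (a point): End of the drift's pin, on its axis, 157.5 mm along x from the drift's origin.
- drift_butt (a point): Rear end of the drift's handle, on its axis, 37.5 mm along -x from the drift's origin.
- tray: Heavy fixed steel tray, 150 (x) x 280 (y) mm outside, 14 mm high, walls and floor 3 mm; origin under its centre, z up. Near or far spot on the robot's right, the tip box at the other.
- tip_box: Bystander: blue pipette-tip box, 85 x 120 x 62 mm, loose; origin under its centre.
- bottle: Bystander: green glass bottle, 60 mm in diameter, 130 mm high, loose, standing on the stand's -x side; origin under its centre.
- jar: Bystander: yellow jar with red lid, 84 mm in diameter, 110 mm high, loose, on the stand's -y side; origin under its centre.
Things that resemble listed ones, but are neither listed nor needed, are in the scene too. There is more than one size of the drift; the one meant has the size given above.

How it is judged (in metres and radians):
On the way, in this order (a step that is already met when the one before it is completed fails the run):
1. the drift, put through the access hole and the slot, has pushed the key out to at least 54 mm (value of joint key above 0.054 m and x of drift_tip in the frame of head between 0.01 and 0.038 m and y of drift_tip in the frame of head between -0.05 and -0.015 m and y of drift_butt in the frame of head between 0.13 and 0.2 m), for 0.05 s.
2. with the key out, the jam nut has been run down against the boss (value of joint key above 0.054 m and value of joint nut above 3.33 rad), for 0.2 s.
At the end, for the whole second after the job is handed in: The key is out at least 54 of its 60 mm, the jam nut is within 0.12 rad (0.24 mm) of hard against the boss, the drift lies flat and at rest in the tray, both its ends within the tray's walls, and the bottle, jar and tip box stand within 30 mm of where they were (all of step 2 and x of drift_tip in the frame of tray between -0.072 and 0.072 m and y of drift_tip in the frame of tray between -0.137 and 0.137 m and z of drift_tip in the frame of tray between 0.008 and 0.022 m and x of drift_butt in the frame of tray between -0.072 and 0.072 m and y of drift_butt in the frame of tray between -0.137 and 0.137 m and z of drift_butt in the frame of tray between 0.008 and 0.022 m and linear speed of drift below 0.02 m/s and distance of each of bottle, jar, tip_box from where it was at the start of the episode below 0.03 m and angle between each of bottle, jar, tip_box's own z axis and vertical below 0.2 rad); the robot touches nothing.
It fails at once if bottle knocked over or shoved more than 30 mm (distance of bottle from where it was at the start of the episode above 0.03 m or angle between bottle's own z axis and vertical above 0.3 rad).
It fails at once if jar knocked over or shoved more than 30 mm (distance of jar from where it was at the start of the episode above 0.03 m or angle between jar's own z axis and vertical above 0.3 rad).
It fails at once if tip box knocked over or shoved more than 30 mm (distance of tip_box from where it was at the start of the episode above 0.03 m or angle between tip_box's own z axis and vertical above 0.3 rad).
It fails at once if the nut run down onto the key before the key is out (value of joint nut above 1.45 rad and value of joint key below 0.05 m).
It also fails if it takes over 72 s, if anything falls off the work surface, if the arm or the gripper's body presses on something with over 40 N, if the wrist force passes 120 N, or if a joint passes its speed limit or range.

## Robot

A 6-joint arm with a two-finger parallel gripper is mounted at the origin on the work surface. World frame = base frame: x ahead of the robot, y to its left, z up, the work surface at z = 0. Lengths are in m, angles in degrees, forces in N, time in s.
With the tool pointing down it reaches from about 0.35 to 1 m from the base axis. Payload 7.1 kg.
Tool frame: the origin (TCP) lies at the centre of the arm's flange, where the gripper is bolted on; the fingertips stand 173 mm ahead of it and the grasp point (between the pads) lies 155 mm ahead of it (bot.hold_point_z is the distance from the TCP to the grasp point, in m); z points along the fingers, y is the direction in which the jaws open and shut (so a half turn about z gives the same grasp; the last joint's range is limited). The gripper opens to 85 mm and grips with 20 to 120 N. Pads are 22 mm wide; open, the fingers measure 114 mm over their backs; the gripper's body (76 mm by 85 mm) begins 54 mm behind the grasp point. The pads swing forward as they close: fully open they stand 13 mm farther back than shut.
Start: joints at [64.343, 24.242, 93.386, -0, 62.372, -1.089], TCP at [0.26, 0.568, 0.405] pointing down, gripper open.
Joint ranges: [-172.04, 172.04], [-51.8, 120.97], [4.93, 147.93], [-75.15, 255.16], [6.16, 154.13], [-145.62, 145.62]. Speed limits (degrees/s): [136.94, 136.94, 172.46, 180, 180, 180].

## Interface

Orientations are given as [roll, pitch, yaw] about the fixed x, y, z axes, in that order (R = Rz(yaw) Ry(pitch) Rx(roll)).
In Python, from workcell import bot, effector, ik, telemetry, imaging, order gives the robot as it stands. The module is installed in compiled form; this text tells all that it offers. Calls block until the motion is done:
- bot.move_ptp(position, orientation): joint-space move of the TCP to a pose.
- bot.movel(position, attitude=None, velocity=0.15): straight line of the TCP; attitude=None keeps the orientation; velocity is the mean speed in m/s.
- bot.set_joints(angles): joint-space move.
- effector.command_gripper(opening): finger opening in m; the grip force is fixed at half the most; returns when the fingers have stopped.
- bot.hold(seconds).
- ik(position, orientation): joint angles nearest the present ones, or None.
- telemetry.get_state(): the state.
- imaging.capture(name): name is "scene" or "top" or "wrist"; returns a dict with "image" (384x512x3 uint8, red, green, blue), "mtx" (3x3 intrinsics, pixels), "R" (3x3) and "t" (3): a world point X has camera coordinates R X + t. Camera axes: x right, y down, z forward; pixel columns grow to the right and rows downward; lengths in m; the calibration is good to about 2 mm. A picture is of the moment at which its call begins. There is no depth.
A pose or a line that the arm cannot do raises bot.IKError and nothing moves.
- order.finish_job(): hands the job in, once; it reports no verdict.
Trained networks look in a picture, given as the dict that the camera call returned (one of the last four; its "shot" number tells which), for a name from the list of things; names that differ only in an ending like _2 or _b are one class to them, and where a whole thing is asked for, a point or a joint stands for the part that bears it (a point fixed in the world has none). Each returns a list of dicts, best first, with "confidence" (0 to 1); they miss things now and then, are a little off and sometimes report something else, mostly with a low value. They report only what shows in the picture. A call takes as long as a camera call. They do not tell look-alikes from the thing itself.
- imaging.regions_of(picture, thing): "pixels" (384x512 bool, what is visible of it) and "position" ([row, column] in pixels, amid what is visible of it).
The state is a dict: "t": time; "qpos": joint angles; "dq": joint speeds; "joint_efforts": joint torques, N m; "position": TCP position; "tool_rot": TCP orientation; "contact_force": force on the tool from outside, world axes, zero at the start; "moment": the same for the moment, N m; "width": finger opening in m.
Only numpy, scipy, OpenCV 4.12 (cv2) and the standard library are available. Lean on these libraries where they do the work, as an engineer would, in place of code of your own. Each camera call takes 0.05 s, during which the arm holds its last target. There are 200 camera calls.

## Working session

There is one attempt and no reset: what is moved stays moved. The work goes in short steps, each a Python script; the robot and the scene stay as the last script left them, time stands still between calls to the robot, and variables do not carry over. Pictures are saved under pics/ and viewed, about 8 in all and at most 12, crops included, and the job is handed in when it is done.

```bash
mkdir -p pics; ls
cat > h.py <<'E'
import numpy as np, cv2
from workcell import bot, effector, ik, telemetry, imaging, order
from scipy.spatial.transform import Rotation as Rn
def save(p,name,crop=None,s=1):
    im=p["image"][:,:,::-1]
    if crop: r0,r1,c0,c1=crop; im=im[r0:r1,c0:c1]
    cv2.imwrite("pics/"+name,cv2.resize(im,None,fx=s,fy=s,interpolation=cv2.INTER_CUBIC))
def proj(p,X):
    X=np.atleast_2d(X); c=X@p["R"].T+p["t"]; u=c@p["mtx"].T; return u[:,:2]/u[:,2:]
def onz(p,uv,z):
    d=p["R"].T@np.linalg.solve(p["mtx"],[uv[0],uv[1],1]); o=-p["R"].T@p["t"]; return o+d*(z-o[2])/d[2]
E
python3 - <<'E'
from h import *
im=[]
for n in("scene","top","wrist"):
    p=imaging.capture(n); im.append(p["image"][:,:,::-1])
    print(n,"cam",np.round(-p["R"].T@p["t"],3), "axis",np.round(p["R"][2],2),p["mtx"][0,0])
    np.save(n+"0.npy",p,allow_pickle=True)
    for th in("drift","tray","tip_box","nut","key","stand","head","bottle","jar"):
        for r in imaging.regions_of(p,th)[:3]:
            y,x=np.where(r["pixels"]); print("  ",th,round(r["confidence"],2),np.round(r["position"]),"bbox c",x.min(),x.max(),"r",y.min(),y.max())
cv2.imwrite("pics/a.png",cv2.resize(im[0],(800,600)));cv2.imwrite("pics/b.png",cv2.resize(im[1],(800,600)))
s=telemetry.get_state();print(s["t"],s["width"],s["position"],s["tool_rot"])
E
```

```text
pics
scene cam [ 1.177 -0.568  0.816] axis [-0.61  0.49 -0.62] 399.91660084171554
   drift 0.78 [362. 170.] bbox c 148 214 r 352 371
   drift 0.75 [217. 118.] bbox c 108 130 r 179 236
   tray 0.97 [248. 174.] bbox c 114 228 r 211 289
   nut 0.7 [184. 304.] bbox c 294 314 r 172 194
   stand 0.81 [209. 298.] bbox c 260 342 r 172 247
   head 0.63 [188. 290.] bbox c 268 316 r 172 213
   bottle 0.56 [246. 321.] bbox c 309 333 r 220 265
   jar 0.75 [186. 354.] bbox c 339 367 r 163 204
top cam [ 0.275 -0.009  1.391] axis [ 0.18 -0.02 -0.98] 369.09653767556756
   drift 0.68 [190. 221.] bbox c 202 238 r 168 207
   drift 0.66 [273. 337.] bbox c 326 345 r 245 323
   drift 0.59 [138. 356.] bbox c 349 365 r 136 144
   tray 0.97 [216. 313.] bbox c 277 353 r 193 236
   tip_box 0.93 [166. 315.] bbox c 299 333 r 154 179
   nut 0.47 [178. 213.] bbox c 207 223 r 170 185
   nut 0.31 [176. 162.] bbox c 147 174 r 166 192
   stand 0.61 [187. 216.] bbox c 187 244 r 155 221
   stand 0.22 [187. 211.] bbox c 205 220 r 183 189
   head 0.97 [189. 218.] bbox c 202 237 r 168 205
   head 0.66 [165. 314.] bbox c 299 332 r 154 178
   head 0.25 [186. 210.] bbox c 204 221 r 182 189
   bottle 0.79 [142. 231.] bbox c 226 241 r 134 154
   jar 0.72 [174. 161.] bbox c 147 174 r 166 192
wrist cam [0.184 0.603 0.375] axis [ 0.29 -0.13 -0.95] 302.4305540030566
   stand 0.76 [377.  93.] bbox c 75 108 r 366 383
1.5 0.08564276162448371 [0.25984705 0.56841182 0.40472522] [1.79999325e+02 7.19496773e-04 1.55432075e+02]
```

View pics/a.png

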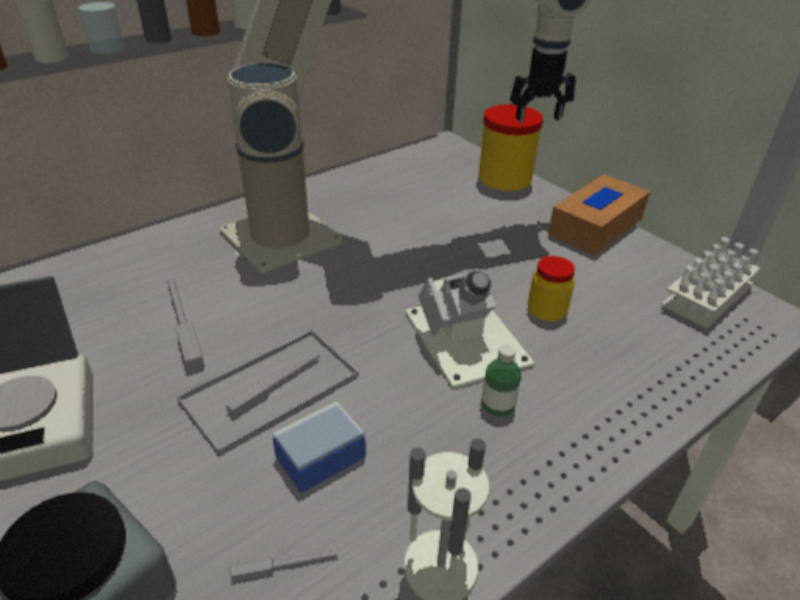

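View pics/b.png

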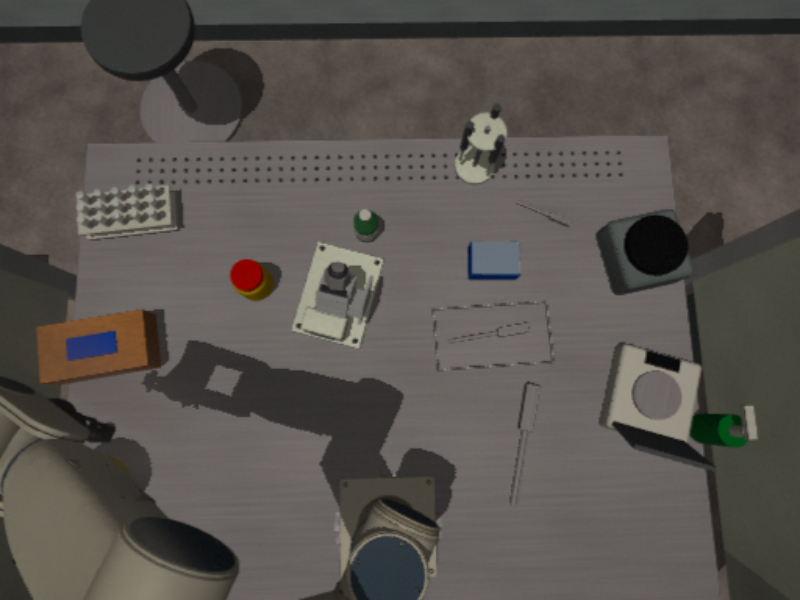

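The drift could be confused with three things, given in top-view pixels at 512 scale:
- The rod in the tray at (313,213), about 81/800 px or 195 mm long.
- A long rod at (336,275), about 290 mm.
- A short rod at (347,138), about 135 mm.

By size and by lying in the tray, the first is the one meant. Next I get rough poses and wrist-camera views.

```bash
cat >> h.py <<'E'
from scipy.optimize import least_squares
def Tz(x,y,a):
    T=np.eye(4);T[:3,:3]=Rn.from_euler('z',a).as_matrix();T[:3,3]=[x,y,0];return T
def ap(T,P): return np.atleast_2d(P)@T[:3,:3].T+T[:3,3]
def fit(obs,x0):  # obs: list of (pic, local pts Nx3, uv Nx2)
    f=lambda v:np.concatenate([(proj(p,ap(Tz(*v),P))-uv).ravel() for p,P,uv in obs])
    r=least_squares(f,x0,x_scale=[.01,.01,.05],loss='soft_l1');return r.x,np.sqrt(np.mean(r.fun**2))
def stT(v): return Tz(*v)
def headT(v):
    H=np.eye(4);H[:3,:3]=Rn.from_euler('y',-30,degrees=True).as_matrix();H[2,3]=.12;return stT(v)@H
SP=np.array([[-.11,-.09,.012],[-.11,.08,.012],[.12,.08,.012],[.12,-.09,.012]])
E
python3 - <<'E'
from h import *
t=np.load("top0.npy",allow_pickle=True).item(); s=np.load("scene0.npy",allow_pickle=True).item(); w=np.load("wrist0.npy",allow_pickle=True).item()
k=.64
v,e=fit([(t,SP,k*np.array([(320,243),(383,258),(358,347),(293,332)]))],[.6,.05,np.pi]); print("stand",v,np.degrees(v[2]),e)
TR=np.array([[-.075,-.14,.014],[-.075,.14,.014],[.075,.14,.014],[.075,-.14,.014]])
tr,e=fit([(t,TR,k*np.array([(553,360),(438,369),(433,309),(548,302)]))],[.5,-.3,0.]);print("tray",tr,np.degrees(tr[2]),e)
print("drift butt,tip",onz(t,np.array([530,325])*k,.014),onz(t,np.array([450,341])*k,.014))
st=telemetry.get_state();R=Rn.from_euler('xyz',st["tool_rot"],degrees=True).as_matrix()
c=-w["R"].T@w["t"];print("cam in tool",R.T@(c-st["position"]),"axes",np.round(R.T@w["R"].T,3).tolist())
Hd=headT(v)
print("hole",ap(Hd,[.024,.074,-.006]),"nut",ap(Hd,[0,0,.0246]))
# reach tests
a=v[2]
for off in(0,60,120,180,240,300):
    Rt=Hd[:3,:3]@Rn.from_euler('xyz',[180,0,off],degrees=True).as_matrix()
    P=Hd[:3,3]+Hd[:3,2]*(.0246+.008+.155)
    print(off,ik(P.tolist(),Rn.from_matrix(Rt).as_euler('xyz',degrees=True).tolist()))
E
```

```text
stand [0.54072625 0.09954228 2.87294188] 164.60744429040804 1.0388153124185495
tray [ 0.43034058 -0.26517157  0.04153969] 2.3800489821971667 0.7789430316181565
drift butt,tip [ 0.45202526 -0.35557613  0.014     ] [ 0.41756756 -0.16046701  0.014     ]
cam in tool [ 0.08323303 -0.00040427  0.03009578] axes [[0.0, -0.947, -0.323], [1.0, 0.0, -0.0], [0.0, -0.323, 0.947]]
hole [[0.49815291 0.03450983 0.12680385]] nut [[0.55258505 0.09627748 0.14130422]]
0 [  3.78164387  39.24504482  88.05954417   9.55996737  81.41900272
 -74.68010181]
60 [   3.78164387   39.24504482   88.05954417    9.55996737   81.41900272
 -134.68010181]
120 None
180 [  3.78164387  39.24504482  88.05954417   9.55996737  81.41900272
 105.31989819]
240 [ 3.78164387 39.24504482 88.05954417  9.55996737 81.41900272 45.31989819]
300 [  3.78164387  39.24504482  88.05954417   9.55996737  81.41900272
 -14.68010181]
```

Run:
```python
from h import *
def go(p,yaw):
    q=ik(p,[180,0,yaw]); print(p,yaw,None if q is None else np.round(q)); 
    if q is not None: bot.move_ptp(p,[180,0,yaw])
    print(telemetry.get_state()["t"])
for n,p,yaw in(("s1",[.52,.12,.42],-105.4),("s2",[.44,-.02,.40],-105.4),("d1",[.44,-.2,.34],-80.),("d2",[.44,-.30,.34],-80.)):
    go(p,yaw); w=imaging.capture("wrist"); np.save(n+".npy",w,allow_pickle=True)
    for th in ("nut","stand","head","key") if n[0]=="s" else ("drift","tray"):
        for r in imaging.regions_of(w,th)[:2]:
            y,x=np.where(r["pixels"]); print("  ",th,round(r["confidence"],2),np.round(r["position"]),"bbox c",x.min(),x.max(),"r",y.min(),y.max())
    save(w,n+".png")
a=[cv2.imread(f"pics/{n}.png") for n in("s1","s2","d1","d2")]
cv2.imwrite("pics/c.png",cv2.resize(np.hstack(a[:2]),(800,300)))
m=np.vstack([np.hstack(a[:2]),np.hstack(a[2:])]);cv2.imwrite("pics/c.png",cv2.resize(m,(800,600),interpolation=cv2.INTER_AREA))
```

```text
[0.52, 0.12, 0.42] -105.4 None
1.5
   stand 0.62 [376.  92.] bbox c 77 109 r 367 383
[0.44, -0.02, 0.4] -105.4 None
1.75
   stand 0.63 [374.  96.] bbox c 76 110 r 366 383
[0.44, -0.2, 0.34] -80.0 [-26.  18. 114.  -0.  48. 144.]
4.7917
   drift 0.9 [ 73. 276.] bbox c 265 292 r 3 216
   drift 0.84 [ 51. 469.] bbox c 419 511 r 15 100
   tray 0.74 [120. 283.] bbox c 192 384 r 0 247
[0.44, -0.3, 0.34] -80.0 [-36.  22. 108.  -0.  50. 134.]
5.425
   drift 0.85 [171. 447.] bbox c 385 511 r 132 205
   drift 0.64 [180. 259.] bbox c 246 270 r 122 295
   tray 0.57 [183. 269.] bbox c 185 360 r 55 320
   tray 0.47 [186. 254.] bbox c 246 270 r 123 295
```

View pics/c.png

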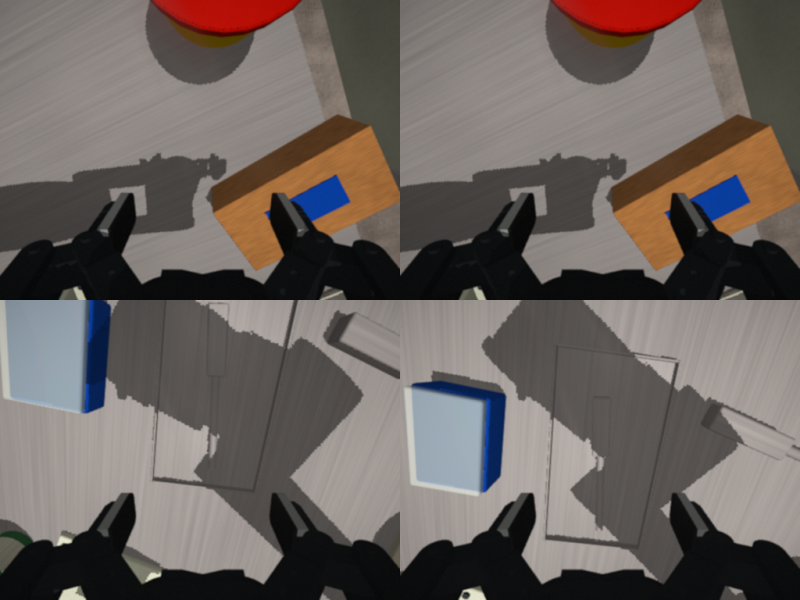

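d1 and d2 show the tray with the 195 mm drift: its handle runs from (217,303) to (217,376) and its tip is near (212,455) in the lower-left panel. The blue tip box is to the left and the long look-alike to the right. Next, wrist views of the stand from a reachable yaw.

Run:
```python
from h import *
for n,p,yaw in(("s1",[.56,.06,.45],74.6),("s2",[.53,.14,.43],74.6)):
    bot.move_ptp(p,[180,0,yaw]); print(telemetry.get_state()["t"],np.round(telemetry.get_state()["qpos"]))
    w=imaging.capture("wrist"); np.save(n+".npy",w,allow_pickle=True)
    for th in ("nut","stand","head","key"):
        for r in imaging.regions_of(w,th)[:2]:
            y,x=np.where(r["pixels"]); print("  ",th,round(r["confidence"],2),np.round(r["position"]),"bbox c",x.min(),x.max(),"r",y.min(),y.max())
    save(w,n+".png",(0,300,0,512),1.5625)
d=[np.load(n+".npy",allow_pickle=True).item()["image"][:,:,::-1] for n in("d1","d2")]
cv2.imwrite("pics/dd.png",np.hstack([cv2.resize(d[0][0:240,180:400],None,fx=1.8,fy=1.8),cv2.resize(d[1][80:320,180:400],None,fx=1.8,fy=1.8)]))
cv2.imwrite("pics/ss.png",np.vstack([cv2.imread("pics/s1.png"),cv2.imread("pics/s2.png")])[:, :])
```

```text
7.3083 [ 5. 16. 99. -0. 65. 20.]
   nut 0.57 [130. 236.] bbox c 209 278 r 104 168
   stand 0.84 [115. 226.] bbox c 130 327 r 45 212
   head 0.67 [144. 223.] bbox c 174 278 r 92 211
   key 0.76 [129. 206.] bbox c 198 219 r 99 164
8.0 [ 14.  16. 102.  -0.  62.  29.]
   nut 0.89 [208. 292.] bbox c 264 331 r 183 248
   nut 0.56 [178. 270.] bbox c 177 367 r 104 286
   stand 0.92 [176. 268.] bbox c 177 367 r 104 286
   stand 0.54 [206. 291.] bbox c 264 330 r 183 248
   head 0.9 [215. 268.] bbox c 219 334 r 153 286
   head 0.43 [333. 256.] bbox c 197 296 r 310 351
   key 0.74 [200. 259.] bbox c 254 272 r 174 239
```

View pics/s1.png

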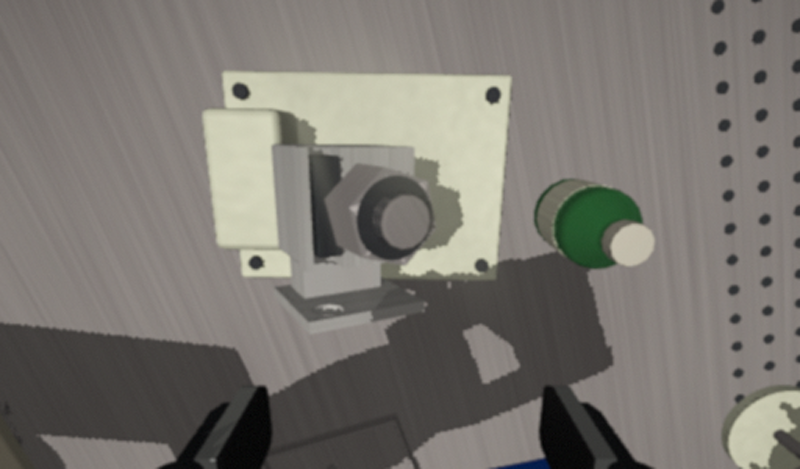

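View pics/s2.png

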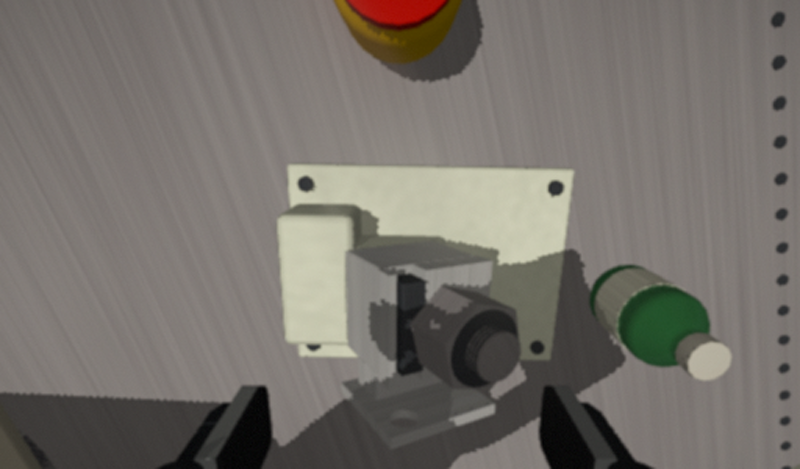

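View pics/dd.png

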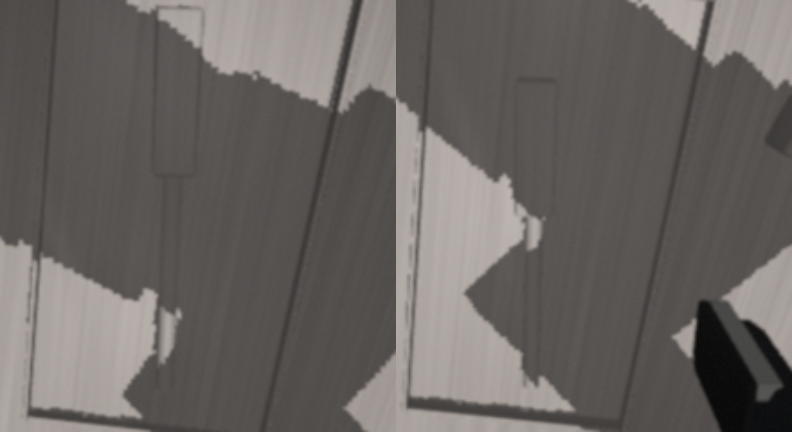

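s1 shows the boss, nut and screw end (centre about (405,221)), the dark key left of the nut at (322,205) and the base plate corners. s2 shows the same from another angle, with the screw end at about (495,356). dd shows the drift handle and pin in the tray. Now I fit the poses.

Run:
```python
from h import *
L=lambda n:np.load(n+".npy",allow_pickle=True).item()
s1,s2,d1,d2,top=map(L,("s1","s2","d1","d2","top0"))
C=np.array([[.12,-.09,.012],[-.11,-.09,.012],[-.11,.08,.012],[.12,.08,.012]])
H=headT([0,0,0]); scr=ap(H,[0,0,.056])
u1=np.array([(223,72),(511,77),(496,278),(241,276),(405,221)])/1.5625
u2=np.array([(289,165),(573,170),(551,360),(301,357),(495,356)])/1.5625
P=np.vstack([C,scr])
for o in([(s1,P,u1)],[(s2,P,u2)],[(s1,P,u1),(s2,P,u2)]):
    v,e=fit(o,[.54,.1,2.87]);print("stand",v,np.degrees(v[2]),e)
    print(np.round(proj(s1,ap(stT(v),P))-u1,1).tolist(),np.round(proj(s2,ap(stT(v),P))-u2,1).tolist())
np.save("stand.npy",v)
def tri(obs):
    A=[];b=[]
    for p,uv in obs:
        o=-p["R"].T@p["t"];d=p["R"].T@np.linalg.solve(p["mtx"],[*uv,1]);d/=np.linalg.norm(d);M=np.eye(3)-np.outer(d,d);A.append(M);b.append(M@o)
    return np.linalg.lstsq(np.vstack(A),np.concatenate(b),rcond=None)[0]
f1=lambda x,y:(x/1.8+180,y/1.8); f2=lambda x,y:((x-396)/1.8+180,y/1.8+80)
print("screw tri",tri([(s1,u1[4]),(s2,u2[4])]),ap(headT(v),[0,0,.056]))
bt=tri([(d1,f1(180.5,9)),(d2,f2(537.5,79.5))]);tp=tri([(d1,f1(167,388)),(d2,f2(533,384))])
print("butt top",bt,"tip",tp,np.linalg.norm(bt-tp))
for n,p,b,t in(("d1",d1,f1(180.5,9),f1(167,388)),("d2",d2,f2(537.5,79.5),f2(533,384))):
    B=onz(p,b,.025);T=onz(p,t,.014);print(n,B,T,np.linalg.norm((B-T)[:2]),np.degrees(np.arctan2(*(T-B)[[1,0]])))
print("junction d1",[onz(d1,f1(x,y),.025) for x,y in((152,174),(195,176))])
print("tray corners",onz(d1,f1(30,412),.014),onz(d2,f2(408,405),.014),onz(d2,f2(622,427),.014))
# nut projected corners
for a in (0,15,30,45):
    pass
cv2.imwrite("pics/nut.png",np.hstack([cv2.resize(s1["image"][85:185,165:295,::-1],None,fx=3,fy=3,interpolation=cv2.INTER_CUBIC),cv2.resize(s2["image"][160:260,215:345,::-1],None,fx=3,fy=3,interpolation=cv2.INTER_CUBIC)]))
```

```text
stand [0.54365021 0.10337484 2.86095294] 163.92052897911537 1.3639772697720463
[[-2.8, -1.2], [0.3, -2.1], [-0.2, 1.4], [-0.3, 1.0], [1.2, 0.6]] [[-2.9, -0.9], [0.8, -1.5], [-0.5, 0.2], [-2.4, 0.3], [3.3, 0.8]]
stand [0.54371089 0.10309715 2.86363154] 164.074001505211 1.7127893844392141
[[-2.8, -0.7], [0.2, -2.2], [0.0, 1.4], [-0.0, 1.4], [1.3, 0.8]] [[-2.9, -0.4], [0.7, -1.5], [-0.3, 0.2], [-2.1, 0.6], [3.4, 1.0]]
stand [0.54363826 0.10323569 2.86242067] 164.0046234859563 1.5520496911543573
[[-2.8, -0.9], [0.2, -2.2], [-0.1, 1.4], [-0.2, 1.2], [1.2, 0.7]] [[-3.0, -0.6], [0.7, -1.5], [-0.4, 0.2], [-2.3, 0.5], [3.3, 0.9]]
screw tri [0.56893506 0.09553131 0.16509622] [[0.57055421 0.09552002 0.16849742]]
butt top [ 0.44808037 -0.34788258  0.01844223] tip [ 0.41723929 -0.15449164  0.01375836] 0.1958906937167738
d1 [ 0.44825845 -0.34638397  0.025     ] [ 0.41718199 -0.15458959  0.014     ] 0.1942957290162899 99.20365479580326
d2 [ 0.44815744 -0.34865668  0.025     ] [ 0.41735616 -0.15468695  0.014     ] 0.19640003062500058 99.02290406881559
junction d1 [array([ 0.44805471, -0.27277262,  0.025     ]), array([ 0.42662944, -0.27559926,  0.025     ])]
tray corners [ 0.4953518  -0.12469611  0.014     ] [ 0.4958051  -0.12408763  0.014     ] [ 0.35276705 -0.13098236  0.014     ]
```

View pics/nut.png

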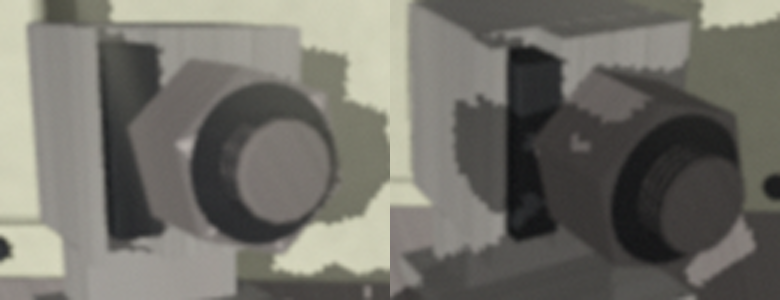

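Run:
```python
from h import *
L=lambda n:np.load(n+".npy",allow_pickle=True).item()
s1,s2=map(L,("s1","s2"))
C=np.array([[.12,-.09,.012],[-.11,-.09,.012],[-.11,.08,.012],[.12,.08,.012]])
H=headT([0,0,0]); X=ap(H,[[0,0,.056],[.024,.066,-.006]]);P=np.vstack([C,X])
u1=np.vstack([np.array([(223,72),(511,77),(496,278),(241,276)])/1.5625,(259.3,141.6),(211.2,197.1)])
u2=np.vstack([np.array([(289,165),(573,170),(551,360),(301,357)])/1.5625,(319.3,228.3),(258.6,265.6)])
for nm,o in(("all",[(s1,P,u1),(s2,P,u2)]),("head only",[(s1,P[4:],u1[4:]),(s2,P[4:],u2[4:])])):
    v,e=fit(o,[.54,.1,2.87]);print(nm,v,np.degrees(v[2]),e)
    print(np.round(proj(s1,ap(stT(v),P))-u1,1).tolist(),np.round(proj(s2,ap(stT(v),P))-u2,1).tolist())
    print("hole",ap(headT(v),[.024,.074,-.006]))
    if nm=="all": np.save("stand.npy",v)
v=np.load("stand.npy")
# overlay: stand, head, plate, nut hex
im=[]
for p,(r0,c0) in((s1,(60,120)),(s2,(130,160))):
    S=3; i=cv2.resize(p["image"][r0:r0+160,c0:c0+130+30,::-1].copy(),None,fx=S,fy=S,interpolation=cv2.INTER_CUBIC)
    def pl(pts,col,closed=True):
        q=((proj(p,pts)-[c0,r0])*S+1).astype(int); cv2.polylines(i,[q.reshape(-1,1,2)],closed,col,1)
    Hd=headT(v)
    pl(ap(Hd,[[.037,-.037,0],[-.037,-.037,0],[-.037,.037,0],[.037,.037,0]]),(0,0,255))
    pl(ap(Hd,[[.042,.066,.009],[-.042,.066,.009],[-.042,.074,.009],[.042,.074,.009]]),(255,0,0))
    th=np.linspace(0,2*np.pi,24,False); pl(ap(Hd,np.c_[.024+.0105*np.cos(th),0*th+.066,-.006+.0105*np.sin(th)]),(0,255,255))
    pl(ap(Hd,np.c_[.015*np.cos(th),.015*np.sin(th),0*th+.056]),(0,255,0))
    t6=np.radians(np.arange(30,390,60)+0)-np.radians(0)
    for z in(.0066,.0426): pl(ap(Hd,np.c_[.0289*np.cos(t6),.0289*np.sin(t6),0*t6+z]),(255,0,255))
    im.append(i[:,:400])
cv2.imwrite("pics/ov.png",np.hstack(im))
```

```text
all [0.54408386 0.10331246 2.86224625] 163.99463014179057 1.3010355380857865
[[-2.5, -1.1], [0.5, -2.3], [0.2, 1.3], [0.1, 1.1], [1.6, 0.3], [-1.4, 0.7]] [[-2.6, -0.8], [1.1, -1.7], [-0.1, 0.1], [-2.0, 0.3], [1.3, 0.3], [-0.1, 1.5]]
hole [[0.50081741 0.03873908 0.12680385]]
head only [0.54331769 0.10390592 2.87552196] 164.75527248958153 0.833710838046563
[[-4.1, -0.0], [-1.1, -3.9], [0.4, 0.0], [0.3, 1.9], [0.5, -0.6], [-1.4, 0.6]] [[-4.2, 0.2], [-0.4, -3.2], [0.1, -1.0], [-1.8, 1.1], [0.3, -0.5], [-0.1, 1.5]]
hole [[0.50091229 0.03876385 0.12680385]]
```

View pics/ov.png

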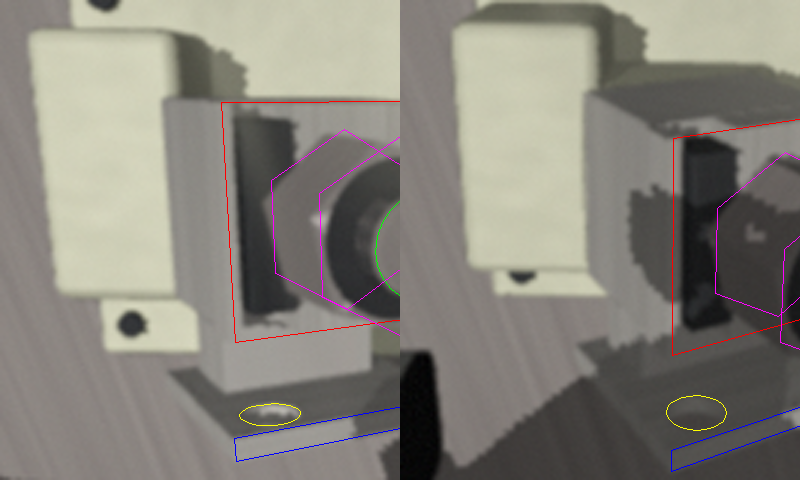

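The overlay agrees with the boss, plate, hole and slot to about 1 px. The hex is turned a few degrees from the model, so I will measure that later. Now I grasp the drift.

Run:
```python
from h import *
B=np.array([.4482,-.3475]);T=np.array([.4173,-.1546]);d=(T-B)/np.linalg.norm(T-B);yaw=np.degrees(np.arctan2(d[1],d[0]))
o=B+.0375*d; print(o,yaw)
effector.command_gripper(.05)
P=lambda z:[o[0],o[1],z]
bot.move_ptp(P(.26),[180,0,yaw]); print(telemetry.get_state()["t"],np.round(telemetry.get_state()["qpos"]))
bot.movel(P(.180),velocity=.12)
s=telemetry.get_state();print(s["position"],s["contact_force"])
effector.command_gripper(0.0)
s=telemetry.get_state();print(s["t"],s["position"],s["contact_force"],"width",s["width"])
bot.movel(P(.30),velocity=.15)
s=telemetry.get_state();print(s["t"],s["contact_force"],s["moment"],"width",s["width"])
for n in("scene","top"): np.save(n+"1.npy",imaging.capture(n),allow_pickle=True)
w=imaging.capture("wrist");np.save("w1.npy",w,allow_pickle=True);save(w,"w1.png",None,1)
sc=np.load("scene1.npy",allow_pickle=True).item()
a=cv2.resize(sc["image"][120:312,100:356,::-1],(512,384));cv2.imwrite("pics/g.png",cv2.resize(np.hstack([a,cv2.imread("pics/w1.png")]),(800,300)))
```

```text
[ 0.44226862 -0.31047205] 99.10070254929579
10.475 [-36.  29. 109.   0.  41. -45.]
[ 0.44257061 -0.3105585   0.18037165] [ 0.45100363 -0.20367338  0.31620628]
11.6583 [ 0.4426709  -0.31073887  0.18108456] [-0.49386727  0.95198655  4.49191639] width 0.020690285430554223
12.6083 [ 0.38462217  0.56105385 -3.49059088] [-0.0658443   0.03322367  0.01286408] width 0.020521485290469425
```

View pics/g.png

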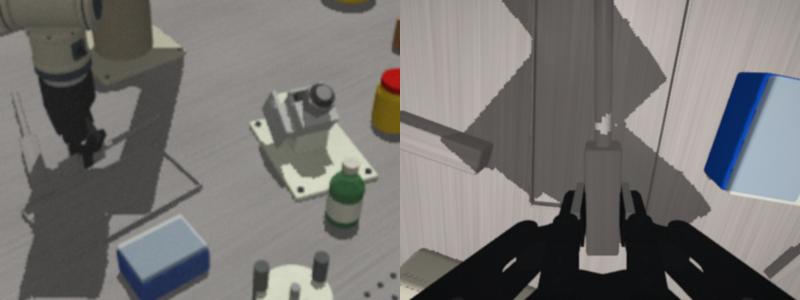

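The drift is held (width 20.5 mm, weight 3.5 N) and lies along the fingers' x, with the tray below. Next is the insertion, with force watched.

```bash
cat >> h.py <<'E'
OFF=.167
def drift_tcp(Hd,Y,dz=0,dx=0):
    return ap(Hd,[.024+dx,Y+.1575,-.006])[0]+[0,0,OFF+dz]
E
python3 - <<'E'
from h import *
v=np.load("stand.npy");Hd=headT(v);yaw=np.degrees(v[2])-90
bot.move_ptp(drift_tcp(Hd,.105).tolist(),[180,0,yaw])
s0=telemetry.get_state();print(s0["t"],s0["position"],s0["contact_force"],np.round(s0["qpos"]))
f0=s0["contact_force"]
sc,tp=imaging.capture("scene"),imaging.capture("top")
for nm,p in(("scene",sc),("top",tp)):
    np.save(nm+"2.npy",p,allow_pickle=True)
    print(nm,"pred tip,hole",proj(p,np.vstack([ap(Hd,[.024,.105,-.006]),ap(Hd,[.024,.074,-.006])])).round(1).tolist())
for Y in(.085,.070,.060,.045,.032):
    bot.movel(drift_tcp(Hd,Y).tolist(),velocity=.06); s=telemetry.get_state();df=s["contact_force"]-f0
    print(Y,round(s["t"],2),np.round(Hd[:3,:3].T@df,1),np.round(s["moment"]-s0["moment"],2))
    if np.linalg.norm(df)>8: print("STOP");break
a,b=[cv2.resize(p["image"][r:r+100,c:c+133,::-1],None,fx=3,fy=3,interpolation=cv2.INTER_CUBIC) for p,r,c in((sc,150,220),(tp,140,180))]
cv2.imwrite("pics/pre.png",np.hstack([a,b]))
E
```

```text
13.5 [ 0.44921676 -0.14265632  0.29373135] [-4.76951096e-01 -2.26583930e-03 -2.41237726e+00] [-19.  22. 117.  -0.  41.  -3.]
scene pred tip,hole [[263.6, 188.2], [273.7, 185.9]]
top pred tip,hole [[241.9, 194.4], [233.3, 192.2]]
0.085 14.08 [-0.6 -0.6 -0.4] [ 0.04  0.   -0.05]
0.07 14.48 [ 0.2 -0.3 -0.7] [-0.01  0.02 -0.09]
0.06 14.8 [-0.2  0.1 -0.6] [ 0.08  0.03 -0.07]
0.045 15.2 [-0.9 -0.  -1. ] [ 0.01 -0.02 -0.03]
0.032 15.57 [-0.6 -1.2 -0.7] [ 0.03 -0.    0.01]
```

The pin is through the hole without contact. Now I push the key.

Run:
```python
from h import *
v=np.load("stand.npy");Hd=headT(v)
f0=telemetry.get_state()["contact_force"]
for Y in(.02,.005,-.01,-.022,-.026,-.028,-.030,-.0315,-.033,-.0345,-.036):
    bot.movel(drift_tcp(Hd,Y).tolist(),velocity=.05); s=telemetry.get_state();df=Hd[:3,:3].T@(s["contact_force"]-f0)
    ya=(np.linalg.inv(Hd)@[*(s["position"]-[0,0,OFF]),1])[1]-.1575
    print(Y,round(ya,4),round(s["t"],2),np.round(df,1),round(s["width"],4))
    if df[1]>22 or np.linalg.norm(df)>35: print("STOP");break
bot.hold(.15); w=imaging.capture("top")
for r in imaging.regions_of(w,"key")[:2]: print(r["confidence"],r["position"])
```

```text
0.02 0.0198 15.96 [ 0.7  2.  -1. ] 0.0204
0.005 0.005 16.41 [ 0.1  1.3 -0.8] 0.0207
-0.01 -0.01 16.86 [0.2 1.4 0.4] 0.0206
-0.022 -0.022 17.25 [-0.4  2.   0.8] 0.0205
-0.026 -0.0259 17.5 [-0.9  3.2  0.4] 0.0206
-0.028 -0.0278 17.75 [-0.2  6.3  0.8] 0.0207
-0.03 -0.0298 18.0 [-0.3  5.8  0.7] 0.0204
-0.0315 -0.0313 18.25 [-1.6  6.4  0.4] 0.0203
-0.033 -0.0325 18.5 [-0.2  9.2  1.3] 0.0203
-0.0345 -0.033 18.75 [-1.5 19.5  1.9] 0.0204
-0.036 -0.0335 19.0 [-0.9 27.3  3.4] 0.0203
STOP
```

The stop was reached: force rises to 27 N at tip y = -33 mm. Now I withdraw and lay the drift back.

Run:
```python
from h import *
v=np.load("stand.npy");Hd=headT(v)
bot.movel(drift_tcp(Hd,.06).tolist(),velocity=.12)
s=telemetry.get_state();print(s["t"],s["contact_force"],s["width"])
bot.movel(drift_tcp(Hd,.12).tolist(),velocity=.12)
o=[.44227,-.31047];yaw=99.1
bot.move_ptp([*o,.26],[180,0,yaw]);bot.movel([*o,.195],velocity=.12);bot.movel([*o,.1815],velocity=.06)
s=telemetry.get_state();print(s["t"],s["position"],s["contact_force"])
effector.command_gripper(.05);bot.movel([*o,.26],velocity=.15)
s=telemetry.get_state();print(s["t"],s["contact_force"],s["width"])
bot.move_ptp([.44,-.19,.36],[180,0,100.]);w=imaging.capture("wrist");save(w,"lay.png");np.save("lay.npy",w,allow_pickle=True)
for r in imaging.regions_of(w,"drift")[:3]:
    y,x=np.where(r["pixels"]);print(r["confidence"],x.min(),x.max(),y.min(),y.max())
    m=r["pixels"];yb,yt=y.max(),y.min();
    for yy in(yb,yt): print(onz(w,(x[y==yy].mean(),yy),.018))
print(telemetry.get_state()["t"])
```

```text
20.2 [-0.23071296 -0.94507407 -3.65304921] 0.020890522295782598
22.6333 [ 0.44218577 -0.31046834  0.18132208] [ 0.50155452  0.58949742 -3.61557425]
23.7 [-0.25711118  0.81355115  0.03754027] 0.04990797761025989
0.87 233 254 128 294
[ 0.44815882 -0.35278776  0.018     ]
[ 0.4182273  -0.15222967  0.018     ]
0.61 0 138 222 287
[ 0.29122699 -0.3701043   0.018     ]
[ 0.16362292 -0.30402263  0.018     ]
0.49 465 488 317 337
[ 0.74880127 -0.36805455  0.018     ]
[ 0.7561229  -0.33397722  0.018     ]
24.475
```

```bash
cat >> h.py <<'E'
def nut_pose(Hd,zh,off):
    R=Hd[:3,:3]@Rn.from_euler('xyz',[180,0,0],degrees=True).as_matrix()@Rn.from_euler('z',off,degrees=True).as_matrix()
    return ap(Hd,[0,0,zh])[0].tolist(),Rn.from_matrix(R).as_euler('xyz',degrees=True).tolist()
E
python3 - <<'E'
from h import *
v=np.load("stand.npy");Hd=headT(v)
effector.command_gripper(.085)
p,r=nut_pose(Hd,.31,180); print(p,r,ik(p,r))
bot.move_ptp(p,r);s=telemetry.get_state();print(s["t"],np.round(s["qpos"],1))
w=imaging.capture("wrist");np.save("n1.npy",w,allow_pickle=True)
for th in("nut","key"):
  for q in imaging.regions_of(w,th)[:2]:
    y,x=np.where(q["pixels"]);print(th,q["confidence"],x.min(),x.max(),y.min(),y.max())
c=proj(w,ap(Hd,[0,0,.04]))[0];print(c)
r0,c0=max(0,int(c[1])-75),max(0,int(c[0])-100);S=4
i=cv2.resize(w["image"][r0:r0+150,c0:c0+200,::-1],None,fx=S,fy=S,interpolation=cv2.INTER_CUBIC)
def pl(pts,col):
    q=((proj(w,pts)-[c0,r0])*S+1.5).astype(int);cv2.polylines(i,[q.reshape(-1,1,2)],True,col,1)
t6=np.radians(np.arange(30,390,60))
pl(ap(Hd,np.c_[.0289*np.cos(t6),.0289*np.sin(t6),0*t6+.0426]),(255,0,255))
th=np.linspace(0,2*np.pi,24,False);pl(ap(Hd,np.c_[.015*np.cos(th),.015*np.sin(th),0*th+.056]),(0,255,0))
pl(ap(Hd,[[.037,-.037,0],[-.037,-.037,0],[-.037,.037,0],[.037,.037,0]]),(0,0,255))
pl(ap(Hd,[[.016,-.032,.004],[.032,-.032,.004],[.032,-.092,.004],[.016,-.092,.004]]),(255,255,0))
print(r0,c0);cv2.imwrite("pics/n1.png",i)
E
```

```text
[0.6930754182224438, 0.06057470563869706, 0.38846787517317605] [-179.99999999999997, 29.999999999999993, -16.00536985820943] [  2.35863246  37.17697115  76.0002132    9.10522114  95.47385312
 106.91498152]
27.0333 [  2.3  37.2  76.    9.1  95.5 106.9]
nut 0.81 227 292 149 220
key 0.57 164 227 187 207
[258.16081323 189.01974245]
114 158
```

View pics/n1.png

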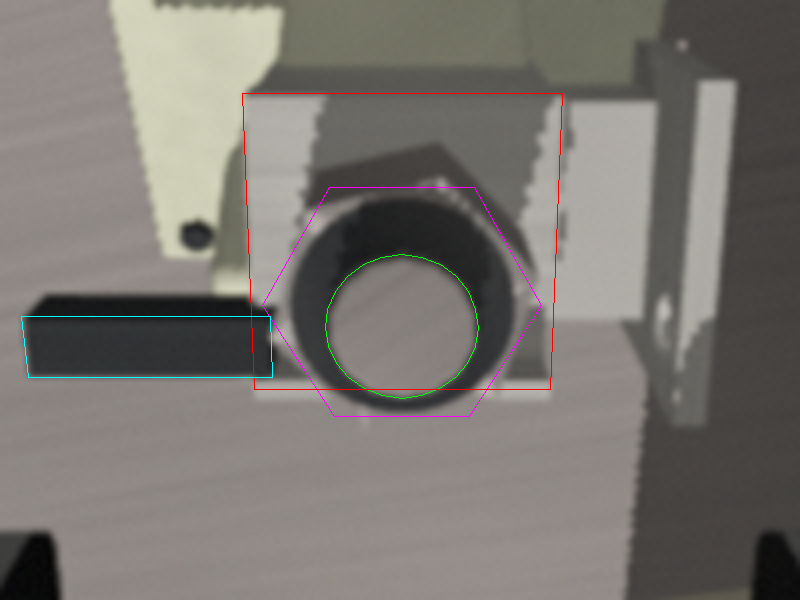

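The crop shows the key fully out at lower left, inside the cyan outline. The screw and nut agree with the model. The hex corners are at about (437,180), (312,215) and (365,417), so the hex is turned about 16° clockwise from image up. Now I grasp it and start turning with force compliance.

```bash
cat > turn.py <<'E'
from h import *
import json
v=np.load("stand.npy");Hd=headT(v);A=Hd[:3,:3]
def st():
    s=telemetry.get_state();return s,A.T@(np.array(s["contact_force"])-f0),(A.T@(np.array(s["moment"])-m0))
Z0,O0=.1886,196.
corr=np.zeros(3); f0=m0=np.zeros(3)
p,r=nut_pose(Hd,.31,O0);bot.move_ptp(p,r)
p,r=nut_pose(Hd,Z0,O0);bot.movel(p,velocity=.12)
s,_,_=st();f0=np.array(s["contact_force"]);m0=np.array(s["moment"]);print(s["t"],np.round(s["qpos"],1),np.round(f0,1))
effector.command_gripper(0.0)
s,f,m=st();print("closed",s["t"],round(s["width"],4),np.round(f,1),np.round(m,2))
def goto(ang):
    p,r=nut_pose(Hd,Z0-.012*ang/360,O0+ang)
    p=(np.array(p)+A@corr).tolist();bot.set_joints(ik(p,r))
for ang in[0,0,0]+list(range(8,90,9)):
    goto(ang);s,f,m=st()
    print(ang,round(s["t"],2),np.round(f,1),np.round(m,2),round(s["width"],4),np.round(corr*1e3,2))
    if np.linalg.norm(f)>45 or abs(m[2])>3: print("STOP");break
    corr+=np.clip(f*.5/20000,-.0007,.0007)
json.dump(dict(ang=ang,corr=corr.tolist(),f0=f0.tolist(),m0=m0.tolist()),open("st.json","w"))
E
python3 turn.py
```

```text
28.7167 [  3.9  39.4  87.5   9.9  81.7 122. ] [-0.2  0.6  0. ]
closed 29.1417 0.0492 [ 0.4 -0.7  4.7] [-0.09 -0.1  -0.09]
0 29.39 [1.3 0.7 6.8] [-0.09 -0.17 -0.11] 0.0492 [0. 0. 0.]
0 29.64 [-0.3 -1.2  7.1] [-0.21 -0.12 -0.11] 0.049 [0.03 0.02 0.17]
0 29.89 [ 0.2 -0.3  5.8] [-0.28 -0.04 -0.12] 0.0489 [ 0.03 -0.01  0.35]
8 30.15 [-0.9 -1.7  7. ] [-0.31  0.06 -0.09] 0.0485 [ 0.03 -0.02  0.49]
17 30.43 [-1.  -1.9  6.5] [-0.4   0.15 -0.14] 0.0493 [ 0.01 -0.06  0.67]Traceback (most recent call last):
  File "turn.py", line 17, in <module>
    goto(ang);s,f,m=st()
    ~~~~^^^^^
  File "turn.py", line 15, in goto
    p=(np.array(p)+A@corr).tolist();bot.set_joints(ik(p,r))
                                    ~~~~~~~~~~~~~~^^^^^^^^^
ValueError: expected 6 finite numbers
```

The IK failure is a sign matter: joint 6 grows as the nut turns. I regrasp 240° back, keeping the 17° already turned, and run on.

```bash
cat > turn2.py <<'E'
from h import *
import json
v=np.load("stand.npy");Hd=headT(v);A=Hd[:3,:3]
def st():
    s=telemetry.get_state();return s,A.T@(np.array(s["contact_force"])-f0),(A.T@(np.array(s["moment"])-m0))
Z0,O0=.1886,196.-240
corr=np.zeros(3); f0=m0=np.zeros(3)
effector.command_gripper(.085)
bot.movel(nut_pose(Hd,.26,196+17)[0],velocity=.15)
def goto(ang,z=None):
    p,r=nut_pose(Hd,Z0-.012*ang/360 if z is None else z,O0+ang)
    p=(np.array(p)+A@corr).tolist();q=ik(p,r)
    if q is None: raise SystemExit("no ik %s"%ang)
    bot.set_joints(q)
goto(17,.26);print(np.round(telemetry.get_state()["qpos"],1))
bot.movel(nut_pose(Hd,Z0-.0005,O0+17)[0],velocity=.12)
s,_,_=st();f0=np.array(s["contact_force"]);m0=np.array(s["moment"]);print(s["t"],np.round(s["qpos"],1),np.round(f0,1))
effector.command_gripper(0.0)
s,f,m=st();print("closed",s["t"],round(s["width"],4),np.round(f,1),np.round(m,2))
for ang in[17]+list(range(29,180,12))+list(range(180,212,3)):
    goto(ang);s,f,m=st()
    print(ang,round(s["t"],2),np.round(f,1),np.round(m,2),round(s["width"],4),np.round(corr*1e3,2))
    if np.linalg.norm(f)>45 or abs(m[2])>1.5: print("STOP");break
    corr[:2]+=np.clip(f*.5/20000,-.0007,.0007)[:2]
json.dump(dict(ang=ang,corr=corr.tolist(),f0=f0.tolist(),m0=m0.tolist()),open("st.json","w"))
E
python3 turn2.py
```

```text
[   3.    37.8   81.1    9.4   89.8 -100.4]
35.7333 [   3.9   39.4   87.5    9.9   81.6 -101. ] [-0.4 -0.1 -0.5]
closed 36.1583 0.0488 [ 2.1 -1.2  6.5] [-0.23 -0.36 -0.04]
17 36.41 [ 2.3 -1.1  6.9] [-0.27 -0.42 -0.06] 0.0487 [0. 0. 0.]
29 36.73 [ 1.6 -0.6  5.4] [-0.24 -0.31 -0.19] 0.0488 [ 0.06 -0.03  0.  ]
41 37.04 [ 1.7 -0.9  5.4] [-0.14 -0.25 -0.1 ] 0.0489 [ 0.1  -0.04  0.  ]
53 37.36 [ 1.9 -1.2  5.8] [-0.07 -0.29 -0.14] 0.0492 [ 0.14 -0.06  0.  ]
65 37.67 [ 1.7 -0.5  6.5] [-0.01 -0.36 -0.13] 0.0491 [ 0.19 -0.09  0.  ]
77 37.99 [ 1.2 -0.6  6.4] [ 0.03 -0.34 -0.12] 0.0491 [ 0.23 -0.11  0.  ]
89 38.31 [ 0.5 -0.3  6.6] [-0.   -0.33 -0.11] 0.0487 [ 0.26 -0.12  0.  ]
101 38.62 [0.8 0.2 6.7] [ 0.03 -0.36 -0.1 ] 0.0487 [ 0.27 -0.13  0.  ]
113 38.94 [ 0.2 -1.   5.9] [-0.02 -0.46 -0.1 ] 0.0488 [ 0.29 -0.12  0.  ]
125 39.26 [ 0.9 -0.3  6.7] [-0.06 -0.49 -0.13] 0.049 [ 0.3  -0.15  0.  ]
137 39.58 [ 0.2 -0.1  8. ] [-0.11 -0.62 -0.1 ] 0.0491 [ 0.32 -0.15  0.  ]
149 39.89 [0.8 0.5 7.3] [-0.14 -0.53 -0.09] 0.0489 [ 0.32 -0.16  0.  ]
161 40.21 [ 1.6 -0.2  6. ] [-0.23 -0.51 -0.11] 0.0485 [ 0.34 -0.14  0.  ]
173 40.52 [ 1.1 -0.4  6.5] [-0.28 -0.53 -0.09] 0.0488 [ 0.38 -0.15  0.  ]
180 40.77 [ 1.2 -0.3  6.7] [-0.32 -0.46 -0.15] 0.0489 [ 0.41 -0.16  0.  ]
183 41.02 [-0.5 -0.6  8.5] [-0.46 -0.15  0.6 ] 0.0488 [ 0.44 -0.17  0.  ]
186 41.27 [-2.7 -1.4  6.3] [-0.74  0.35  3.07] 0.0489 [ 0.43 -0.18  0.  ]
STOP
```

A hard stop came at 16° + about 183° ≈ 199°, against 198° expected. Now I release, retreat and check.

Run:
```python
from h import *
v=np.load("stand.npy");Hd=headT(v)
effector.command_gripper(.085)
bot.movel(nut_pose(Hd,.31,0)[0],velocity=.15)
p,r=nut_pose(Hd,.31,180);bot.move_ptp(p,r)
s=telemetry.get_state();print(s["t"],s["contact_force"],s["width"])
w=imaging.capture("wrist");tp=imaging.capture("top")
c=proj(w,ap(Hd,[0,0,.04]))[0];r0,c0=int(c[1])-75,int(c[0])-100;S=4
i=cv2.resize(w["image"][r0:r0+150,c0:c0+200,::-1],None,fx=S,fy=S,interpolation=cv2.INTER_CUBIC)
def pl(pts,col):
    q=((proj(w,pts)-[c0,r0])*S+1.5).astype(int);cv2.polylines(i,[q.reshape(-1,1,2)],True,col,1)
t6=np.radians(np.arange(30,390,60))-3.456
for z in(0,.036): pl(ap(Hd,np.c_[.0289*np.cos(t6),.0289*np.sin(t6),0*t6+z]),(255,0,255))
pl(ap(Hd,[[.016,-.032,.004],[.032,-.032,.004],[.032,-.092,.004],[.016,-.092,.004]]),(255,255,0))
cv2.imwrite("pics/n2.png",i)
t0=np.load("top0.npy",allow_pickle=True).item()
for th in("drift","tip_box","bottle","jar","tray"):
    for n,p in(("end",tp),):
        for q in imaging.regions_of(p,th)[:2]: print(th,round(q["confidence"],2),np.round(q["position"]))
```

```text
43.4 [-1.15604928  1.02761256  0.47821862] 0.08507815054162848
drift 0.68 [272. 338.]
drift 0.58 [138. 356.]
tip_box 0.77 [168. 315.]
jar 0.82 [176. 162.]
tray 0.83 [216. 312.]
```

View pics/n2.png

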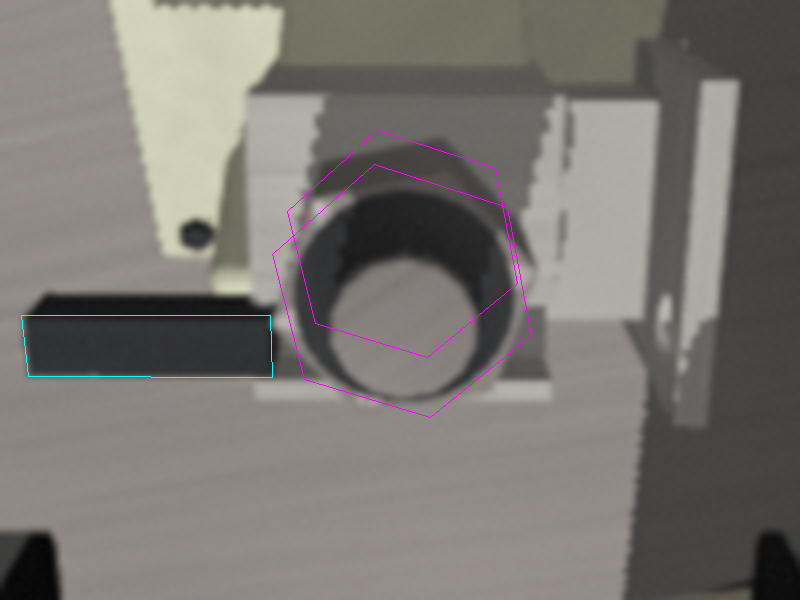

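View pics/lay.png

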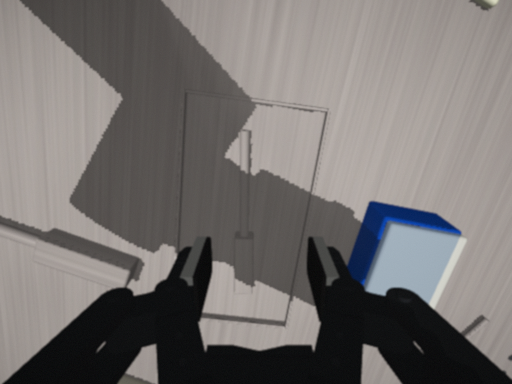

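The key is out and the drift lies flat in the tray. The hex pattern repeats every 60°, so the picture does not prove the nut is seated. I check by regrasping with the jaws 60° away and 6 mm higher, then turning on.

```bash
cat > turn3.py <<'E'
from h import *
v=np.load("stand.npy");Hd=headT(v);A=Hd[:3,:3]
def st():
    s=telemetry.get_state();return s,A.T@(np.array(s["contact_force"])-f0),(A.T@(np.array(s["moment"])-m0))
Z=.1886-.0061+.005;O=79.5;f0=m0=np.zeros(3);corr=A@np.array([.0004,-.00018,0])
def pose(a,z=Z):
    p,r=nut_pose(Hd,z-.012*a/360,O+a);return (np.array(p)+corr).tolist(),r
bot.move_ptp(*pose(0,.27));bot.movel(pose(0)[0],velocity=.12)
s,_,_=st();f0=np.array(s["contact_force"]);m0=np.array(s["moment"])
effector.command_gripper(0.0)
s,f,m=st();print("closed",s["t"],np.round(s["qpos"][5],1),round(s["width"],4),np.round(f,1),np.round(m,2));mz=m[2]
for a in range(2,30,2):
    bot.set_joints(ik(*pose(a)));s,f,m=st()
    print(a,round(s["t"],2),np.round(f,1),np.round(m,2),round(s["width"],4))
    if np.linalg.norm(f)>45 or abs(m[2])>2.5: print("STOP");break
effector.command_gripper(.085)
bot.movel(pose(a,.31)[0],velocity=.15)
bot.move_ptp([.62,.0,.5],[180,0,30]) if ik([.62,.0,.5],[180,0,30]) is not None else None
bot.hold(.3);s=telemetry.get_state();print(s["t"],s["contact_force"],s["width"])
tp=imaging.capture("scene")
for th in("bottle","jar","tip_box","drift"):
    for q in imaging.regions_of(tp,th)[:2]: print(th,round(q["confidence"],2),np.round(q["position"]))
E
python3 turn3.py
```

```text
closed 46.5583 5.5 0.0487 [0.5 1.1 5.9] [ 0.16 -0.13  0.37]
2 46.81 [1.  0.1 7. ] [ 0.17 -0.14 -0.13] 0.0485
4 47.06 [0.9 1.6 7.2] [ 0.39 -0.2   2.84] 0.049
STOP
49.6 [0.09829152 0.994332   0.54159458] 0.0850757728857222
bottle 0.58 [242. 318.]
jar 0.8 [185. 354.]
jar 0.29 [190. 292.]
tip_box 0.79 [286. 204.]
tip_box 0.67 [255. 160.]
drift 0.81 [216. 117.]
drift 0.74 [253. 161.]
```

The nut stops at the same angle with a different grip, so it is seated. I compare the bystander patches with the first scene image, then hand in.

Run:
```python
from h import *
a=np.load("scene0.npy",allow_pickle=True).item()["image"];b=imaging.capture("scene")["image"]
g=lambda i:cv2.cvtColor(i,cv2.COLOR_RGB2HSV)[:,:,1]
for n,(r0,r1,c0,c1) in dict(bottle=(222,266,306,336),jar=(163,206,336,370),tip_box=(258,314,174,236)).items():
    m=cv2.matchTemplate(g(b)[r0-12:r1+12,c0-12:c1+12],g(a)[r0:r1,c0:c1],cv2.TM_CCOEFF_NORMED)
    _,mx,_,l=cv2.minMaxLoc(m);print(n,"shift px",l[0]-12,l[1]-12,round(mx,3))
order.finish_job();print(telemetry.get_state()["t"])
```

```text
bottle shift px 0 0 0.989
jar shift px 0 0 0.996
tip_box shift px 0 0 0.993
the job is handed in; nothing more can be done
the job is handed in; nothing more can be done
```

I pushed the key out, laid the drift back in its tray and ran the jam nut down to a hard stop. I handed the job in at about 50 s of the 72 s; no verdict was reported.

- **Key:** I took the 195 mm drift from the tray and put it through the access hole without contact. The push ended at the key's stop, with force rising to 27 N at tip y of about -33 mm. A later wrist picture shows the key where the model puts it when fully out.
- **Drift:** It lies flat in the tray. Measured ends, in world x, y, are butt about (0.448, -0.353) m and tip about (0.418, -0.152) m, both inside the walls.
- **Nut:** It turned about 183° and then met a sharp 3 Nm stop. A second grip, with the jaws 60° away and higher, stopped at the same angle (2.8 Nm).
- **Bystanders:** Template matching against the first scene picture gave zero pixel shift for the bottle, jar and tip box. The gripper is open and clear of everything.

These things went wrong or disagreed:
- **First nut grasp:** It ran out of wrist range after 17° because I had the turning sign of the last joint wrong. I regrasped and continued.
- **Turn angle:** The 183° is less than the full 198°. The nut's starting angle was not known, and the final picture repeats every 60°. That the nut is seated therefore rests on the two torque stops.
- **Bottle detection:** The network placed the bottle 3–4 px away from its first report, but the template match showed no shift.

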